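# Square a display panel into the corner of the alignment bed

## Robot

A 7-joint arm with a two-finger parallel gripper is mounted at the origin on the work surface. World frame = base frame: x ahead of the robot, y to its left, z up, the work surface at z = 0. Lengths are in mm, angles in rad, forces in N, time in s.
With the tool pointing down it reaches from about 400 to 900 mm from the base axis. Payload 5.6 kg.
Tool frame: the origin (TCP) lies midway between the tips of the shut fingers; the grasp point (between the pads) lies 19 mm behind it; x points along the fingers, y is the direction in which the jaws open and shut, and the axes are right-handed (so a half turn about x gives the same grasp; the last joint's range is limited). The gripper opens to 92 mm and grips with 3 to 60 N. Pads are 20 mm wide; open, the fingers measure 128 mm over their backs; the gripper's body (75 mm by 189 mm) begins 69 mm behind the grasp point.
Start: joints at [1.217, 0.468, -0.012, 1.603, 0.006, 1.071, -0.056], TCP at [198.742, -618.879, 214.592] pointing down, gripper open.
Joint ranges: [-2.53, 2.53], [-0.31, 2.02], [-1.57, 1.55], [0.28, 2.44], [-1.29, 4.43], [0.15, 1.84], [-2.92, 2.92]. Speed limits (rad/s): [2.57, 2.57, 3.14, 3.14, 3.14, 3.14, 3.14].

## Interface

Orientations are given as a rotation vector (axis times angle).
In Python, from cell import robot, grip, kin, viewer gives the robot as it stands. Calls block until the motion is done:
- robot.movep(position, orientation): joint-space move of the TCP to a pose.
- robot.servo_line(position, feed=150, rotation=None): straight line of the TCP; rotation=None keeps the orientation; feed is the mean speed in mm/s.
- robot.goto_joints(angles): joint-space move.
- grip(opening, newtons=None): opening from 0.0 (shut) to 1.0 (fully open); newtons is the grip in N (None keeps the last); returns when the fingers have stopped.
- robot.hold(seconds).
- kin.ik(position, orientation): joint angles nearest the present ones, or None.
- robot.observe(): the state.
- viewer.read_camera(name): name is "side" or "top"; returns the picture (420x560x3 uint8, red, green, blue); there is no depth.
- viewer.camera_info(name): a dict with "camera_matrix" (3x3 intrinsics, pixels), "R" (3x3) and "t" (3): a world point X has camera coordinates R X + t. Camera axes: x right, y down, z forward; pixel columns grow to the right and rows downward; lengths in mm; the calibration is good to about 2 mm. A picture is of the moment at which its call begins. camera_info takes no time and is no camera call.
A pose or a line that the arm cannot do raises robot.IKError and nothing moves.
- robot.job_done(): hands the job in, once; it reports no verdict.
Trained networks look in the newest picture that a camera, given by its name, has taken for a name from the list of things; names that differ only in an ending like _2 or _b are one class to them, and where a whole thing is asked for, a point or a joint stands for the part that bears it (a point fixed in the world has none). Each returns a list of dicts, best first, with "confidence" (0 to 1); they miss things now and then, are a little off and sometimes report something else, mostly with a low value. They report only what shows in the picture. A call takes as long as a camera call. They do not tell look-alikes from the thing itself.
- viewer.silhouettes(name, camera): "mask" (420x560 bool, what is visible of it).
- viewer.pinpoint(name, camera): "at" ([x, y, z] in mm, in the coordinates of the camera as it stood for that picture, good to about 4 mm: a listed point, or the origin of a listed thing).
The state is a dict: "t": time; "joints": joint angles; "joint_velocities": joint speeds; "joint_torque": joint torques, N m; "tcp_pos": TCP position; "tcp_rot": TCP orientation; "contact_force": force on the tool from outside, world axes, zero at the start; "wrist_torque": the same for the moment, N m; "grip_width": opening from 0.0 (shut) to 1.0 (fully open).
Only numpy, scipy, OpenCV 4.12 (cv2) and the standard library are available. Lean on these libraries where they do the work, as an engineer would, in place of code of your own. Each camera call takes 0.05 s, during which the arm holds its last target.

## Task

Take the setting stick out of its stand and, with the stick only (no fingers on the panel), nudge the display panel across the alignment bed: first until it lies flush and pressed firmly for a moment against the long fence, then along that fence until it is pressed firmly for a moment against the end stop. It must end up touching both fences squarely; press each time with about 5 N more than it takes to slide the panel, since the glass chips if a fence takes more than 8 N. Then stand the stick back in its stand, let go, and leave the things around the bed alone.

Things in the scene. Friction and masses are not known exactly. Their poses are not given: they have to be found in the camera images.
- panel_mid (a point): Centre (half-way up) of the display panel: a flat dark glass slab with a grey rim, 90 mm (its own x) by 160 mm (its own y) by 8 mm thick, 0.12 to 0.45 kg, lying loose and flat on the aluminium bed. Sliding it over the bed takes from about 0.5 to 5 N, different each time. Its glass bears at most 18 N from the stick and 8 N against either fence.
- bed: Aluminium alignment bed fixed to the bench, 180 mm (its x) by 260 mm (its y), 18 mm high; origin at the centre of its underside. Two steel rails, 10 mm high above the bed, form a square corner on its top: the long fence along its +x side and the end stop along its +y side.
- long_fence: Steel rail on the bed, fixed and rigid, 14 mm thick, 240 mm long along the bed's y, 10 mm high. Origin on the bed's top surface (18 mm above the bench), in the middle of the rail's length, on the inner face that the panel's long edge must touch; its axes are the bed's, so the panel comes from its -x side and touches when the panel's centre is at x = -45 mm in this frame.
- end_stop: Steel rail on the bed, fixed and rigid, 14 mm thick, 120 mm long along the bed's x, 10 mm high. Origin on the bed's top surface, in the middle of the rail's length, on the inner face that the panel's short edge must touch; its axes are the bed's, so the panel comes from its -y side and touches when the panel's centre is at y = -80 mm in this frame.
- stick_mid (a point): Centre of the setting stick's black handle: 18 x 18 mm square (sides along its own x and y), 60 mm tall. Under it a 44 x 44 mm collar 4 mm thick, then a round steel shank, 8 mm diameter, 50 mm long; tip 84 mm below this point along the stick's -z. Loose, 90 g, upright in the stand. The old shank is bent: its tip stands 4 to 8 mm to one side, different each time and not told by this pose; it is rigid.
- stand_mouth (a point): Centre of the top of the stick's stand, a fixed grey block 68 x 68 mm, 55 mm high, with a square 28 mm hole right through; the shank hangs in the hole (wide enough for it, bent as it is, when the handle is centred over the hole) and the collar rests on the block's top, so the handle's centre stands 34 mm above this point.
- meter: Bystander: grey hand-held meter lying flat, 150 x 78 x 34 mm, origin at the centre of its underside. Leave alone.
- jar: Bystander: small amber glass jar with black cap, 52 mm diameter, 55 mm high, origin at the centre of its underside. Leave alone.
- tape: Bystander: roll of white tape lying flat, 90 mm diameter, 20 mm high, origin at the centre of its underside. Leave alone.
Not all that is in view belongs to the job. What is shaped like the part that bears stick_mid but pink is not meant.

How it is judged:
By the outcome, as a careful person would: the job done as asked, in the order asked, and still so for the second after the job is handed in, with the robot touching nothing.
It also fails if it takes over 72 s, if anything falls off the work surface, if the arm or the gripper's body presses on something with over 40 N, if the wrist force passes 120 N, or if a joint passes its speed limit or range.

## Working session

There is one attempt and no reset: what is moved stays moved. The work goes in short steps, each a Python script; the robot and the scene stay as the last script left them, time stands still between calls to the robot, and variables do not carry over. Pictures are saved under pics/ and viewed, and the job is handed in when it is done.

```bash
ls; mkdir -p pics; python3 - <<'E'
from cell import robot,grip,kin,viewer
import cv2
for c in("side","top"):
    im=viewer.read_camera(c); cv2.imwrite(f"pics/{c}0.png",im[:,:,::-1])
    i=viewer.camera_info(c); print(c,i)
o=robot.observe();print(o)
E
```

```text
pics
side {'camera_matrix': array([[501.1745419 ,   0.        , 282.90173412],
       [  0.        , 501.1745419 , 200.8612284 ],
       [  0.        ,   0.        ,   1.        ]]), 'R': array([[-0.69512992, -0.71885975, -0.0059212 ],
       [-0.5087783 ,  0.49776899, -0.7024035 ],
       [ 0.50787699, -0.48524911, -0.71175436]]), 't': array([434.77930642, 362.10751803, 804.44768291])}
top {'camera_matrix': array([[476.99944209,   0.        , 285.19491325],
       [  0.        , 476.99944209, 211.05738348],
       [  0.        ,   0.        ,   1.        ]]), 'R': array([[ 0.00604165, -0.99997867,  0.00248222],
       [-0.99518771, -0.00625544, -0.09778696],
       [ 0.0978004 , -0.00187949, -0.99520427]]), 't': array([ -12.48732034,  629.81567707, 1050.58920181])}
{'t': 0.1, 'joints': array([ 1.21700576,  0.4683018 , -0.01159458,  1.60350325,  0.00603134,
        1.07140215, -0.05632878]), 'joint_velocities': array([-0.00021215, -0.00239131,  0.00016757, -0.00299178,  0.00013397,
       -0.00040333,  0.00022962]), 'joint_torque': array([ 4.71981421e-04, -5.21645522e+01, -1.26300490e-02, -2.44368821e+01,
       -5.67750132e-02,  1.40377416e-02,  8.78556330e-05]), 'tcp_pos': array([ 198.54315457, -618.39617204,  213.73908548]), 'tcp_rot': array([ 2.05408678,  0.32335637, -2.05489259]), 'contact_force': array([0.22793854, 0.69540906, 0.25442561]), 'wrist_torque': array([-0.04817319, -0.00397024, -0.01570221]), 'grip_width': 1.0011530786994849}
```

View pics/side0.png

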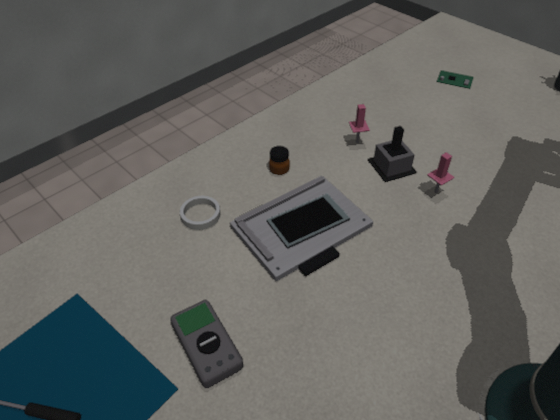

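View pics/top0.png

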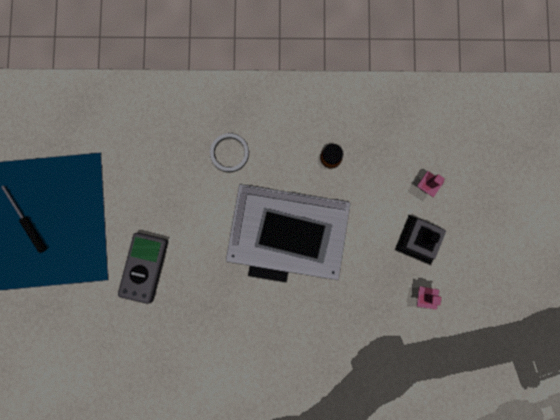

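```bash
cat > h.py <<'E'
from cell import robot,grip,kin,viewer
import numpy as np,cv2
from scipy.spatial.transform import Rotation as Ro
np.set_printoptions(precision=2,suppress=True)
def info(c):
    i=viewer.camera_info(c);return i['camera_matrix'],np.array(i['R']),np.array(i['t'])
def c2w(p,c):
    K,R,t=info(c);return R.T@(np.array(p)-t)
def proj(X,c):
    K,R,t=info(c);p=K@(R@np.array(X)+t);return p[:2]/p[2]
def onplane(uv,z,c):
    K,R,t=info(c);d=R.T@np.linalg.inv(K)@np.array([uv[0],uv[1],1.]);o=-R.T@t
    return o+d*(z-o[2])/d[2]
E
python3 - <<'E'
from h import *
for c in("side","top"):
  for n in("panel_mid","bed","long_fence","end_stop","stick_mid","stand_mouth","meter","jar","tape"):
    for d in viewer.pinpoint(n,c): 
        w=c2w(d['at'],c); print(c,n,round(d['confidence'],2),w,proj(w,c))
print(robot.observe()['t'])
E
```

```text
side panel_mid 0.6 [578.59 -29.11  19.  ] [307.26 219.06]
side bed 0.62 [588.45 -15.67  -0.55] [299.59 225.8 ]
side long_fence 0.62 [651.43 -23.45  18.08] [282.33 203.65]
side end_stop 0.83 [609.72  93.11  19.71] [256.25 240.96]
side stick_mid 0.76 [ 694.13 -333.18   80.73] [358.92 115.98]
side stick_mid 0.65 [ 437.21 -319.14   80.87] [443.36 166.97]
side stick_mid 0.57 [ 567.67 -321.86   91.65] [397.64 136.8 ]
side stand_mouth 0.57 [ 563.58 -320.65   54.05] [396.27 150.15]
side meter 0.64 [499.78 310.72   0.84] [207.74 345.59]
side jar 0.94 [ 758.03 -111.91    0.62] [278.19 168.73]
side tape 0.89 [764.34 121.68  -1.  ] [201.6 216.1]
top panel_mid 0.93 [576.81 -23.45  21.75] [291.57 234.7 ]
top panel_mid 0.29 [610.96  89.15  19.77] [242.37 219.5 ]
top long_fence 0.67 [656.51 -23.98  16.52] [291.93 200.2 ]
top end_stop 0.85 [608.59  89.72  13.2 ] [242.36 220.76]
top stick_mid 0.92 [ 569.48 -319.42   95.84] [431.67 237.32]
top stick_mid 0.89 [ 444.17 -320.4    84.74] [431.93 296.75]
top stick_mid 0.66 [ 689.51 -331.02   85.86] [434.27 182.11]
top stand_mouth 0.92 [ 566.72 -318.73   56.38] [425.87 239.35]
top meter 0.67 [506.35 311.37  -2.49] [146.34 264.82]
top jar 0.84 [ 758.34 -117.6     2.69] [331.82 158.18]
top tape 0.75 [764.81 125.53  -3.06] [228.79 155.33]
1.0
```

Side: black stick in grey stand at (397,150), two pink decoys at (359,125),(441,175); bed at (300,225) with panel; a black block is next to the bed at (318,262). Top: stand at (427,238), panel at (292,234), long fence along the upper edge and end stop at the left; jar, tape and meter stand clear of the bed. Zooming for yaws.

```bash
python3 - <<'E'
import cv2,numpy as np
a=cv2.imread("pics/top0.png");b=cv2.imread("pics/side0.png")
A=cv2.resize(a[170:295,215:360],None,fx=5,fy=4.75,interpolation=cv2.INTER_CUBIC)
A=cv2.resize(a[170:290,215:365],None,fx=5,fy=5,interpolation=cv2.INTER_CUBIC)
cv2.imwrite("pics/topbed.png",np.clip(A*1.3,0,255).astype('uint8'))
B=cv2.resize(a[205:275,385:460],None,fx=8,fy=8,interpolation=cv2.INTER_CUBIC)
cv2.imwrite("pics/topstand.png",np.clip(B*1.8,0,255).astype('uint8'))
C=cv2.resize(b[110:190,350:440],None,fx=7,fy=7,interpolation=cv2.INTER_CUBIC)
cv2.imwrite("pics/sidestand.png",np.clip(C*1.8,0,255).astype('uint8'))
D=cv2.resize(b[165:285,225:380],None,fx=5,fy=5,interpolation=cv2.INTER_CUBIC)
cv2.imwrite("pics/sidebed.png",np.clip(D*1.3,0,255).astype('uint8'))
E
```

```text
(no output)
```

View pics/topbed.png

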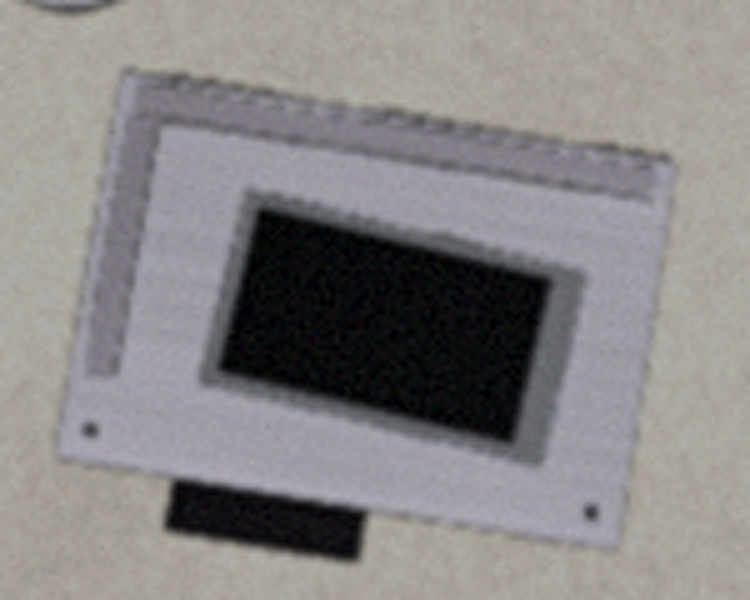

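View pics/topstand.png

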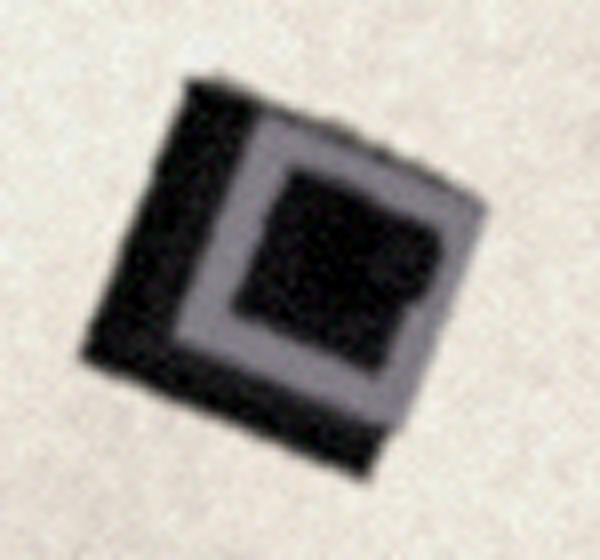

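View pics/sidestand.png

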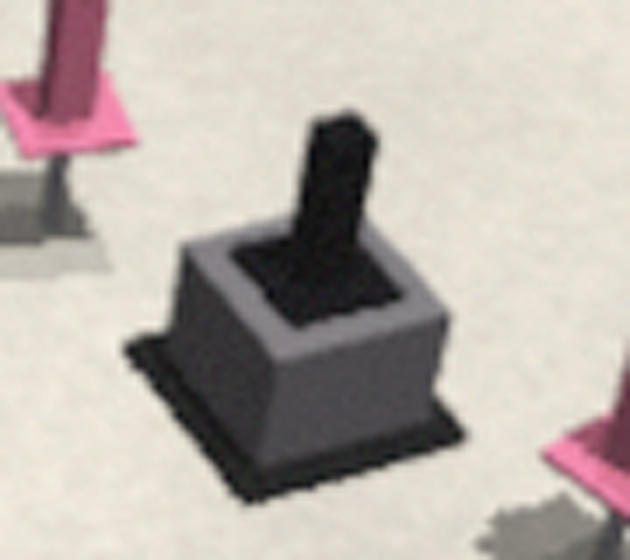

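View pics/sidebed.png

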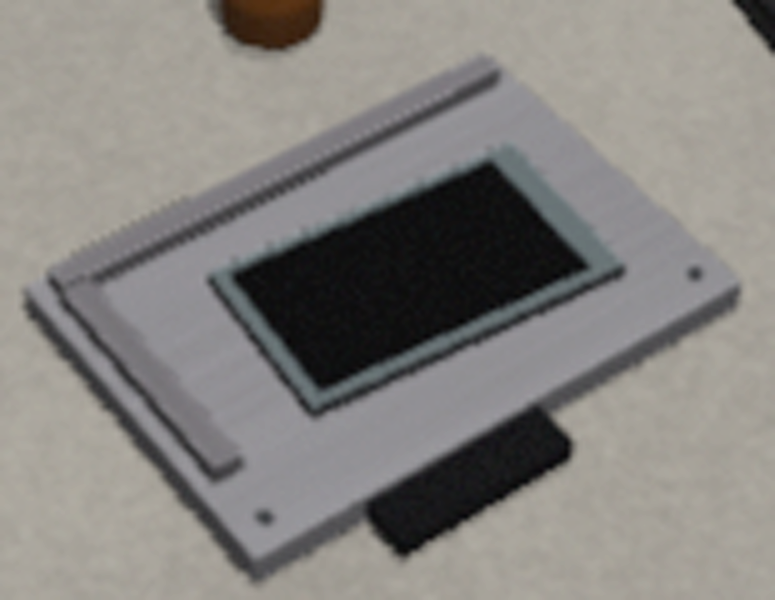

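```bash
python3 - <<'E'
from h import *
def pts(l,s,off,z,c): return np.array([onplane(((u+.5)/s+off[0]-.5,(v+.5)/s+off[1]-.5),z,c)[:2] for u,v in l])
def show(n,P):
    print(n,P.tolist()if 0 else P.round(1).tolist(),'c',P.mean(0)); 
    for i in range(len(P)):
        d=P[(i+1)%len(P)]-P[i];print('   len %.1f ang %.2f'%(np.hypot(*d),np.degrees(np.arctan2(d[1],d[0]))))
show('stand top',pts([(262,118),(485,205),(403,425),(178,338)],8,(385,205),55,'top'))
show('stand side',pts([(183,245),(275,358),(450,315)],7,(350,110),55,'side'))
show('collar top',pts([(293,172),(440,228),(380,378),(237,310)],8,(385,205),59,'top'))
show('panel top',pts([(248,190),(585,270),(545,462),(203,383)],5,(215,170),26,'top'))
show('panel side',pts([(210,277),(508,147),(624,268),(316,410)],5,(225,165),26,'side'))
show('bed top',pts([(125,72),(675,157),(618,547),(60,460)],5,(215,170),18,'top'))
show('bed side',pts([(28,292),(487,58),(740,292),(257,577)],5,(225,165),18,'side'))
show('fence in top z28',pts([(120,378),(158,127),(655,202)],5,(215,170),28,'top'))
for c in('top','side'): 
  K,R,t=info(c); print(c,-R.T@t)
E
```

```text
stand top [[611.0, -301.2], [587.3, -362.3], [526.6, -338.2], [550.1, -276.8]] c [ 568.74 -319.62]
   len 65.6 ang -111.21
   len 65.3 ang 158.27
   len 65.7 ang 69.08
   len 65.6 ang -21.85
stand side [[610.9, -301.1], [551.6, -275.8], [523.7, -336.2]] c [ 562.06 -304.38]
   len 64.5 ang 156.94
   len 66.5 ang -114.80
   len 94.0 ang 21.93
collar top [[595.8, -308.3], [580.6, -348.4], [539.4, -330.9], [557.8, -292.1]] c [ 568.39 -319.94]
   len 42.9 ang -110.72
   len 44.8 ang 156.99
   len 42.9 ang 64.69
   len 41.3 ang -23.08
panel top [[638.0, 39.3], [602.4, -114.2], [515.5, -95.9], [550.1, 58.7]] c [576.49 -28.03]
   len 157.6 ang -103.05
   len 88.8 ang 168.08
   len 158.4 ang 77.39
   len 90.0 ang -12.47
panel side [[634.0, 40.8], [598.0, -111.0], [511.9, -91.7], [548.7, 59.9]] c [573.16 -25.52]
   len 156.0 ang -103.36
   len 88.2 ang 167.34
   len 156.0 ang 76.37
   len 87.4 ang -12.67
bed top [[693.2, 96.9], [655.3, -156.6], [477.4, -129.5], [515.0, 123.7]] c [585.23 -16.38]
   len 256.3 ang -98.50
   len 180.0 ang 171.35
   len 256.0 ang 81.55
   len 180.2 ang -8.54
bed side [[688.6, 98.8], [651.1, -154.9], [471.7, -123.1], [509.1, 131.3]] c [580.13 -11.99]
   len 256.4 ang -98.40
   len 182.2 ang 169.94
   len 257.1 ang 81.64
   len 182.4 ang -10.26
fence in top z28 [[552.1, 96.1], [666.4, 80.5], [633.4, -146.0]] c [617.31  10.21]
   len 115.4 ang -7.74
   len 228.9 ang -98.28
   len 255.4 ang 108.58
top [ 524.11   -6.57 1107.17]
side [ 77.9  522.66 829.49]
```

Fits: stand centre ≈ (568.5,−320), yaw −21.6°; bed x-axis −8.5°, panel ≈ −12.5° centred (575,−27); travel ≈ 28 mm to long fence and ≈ 40 mm to end stop. Check IK next.

```bash
cat >> h.py <<'E'
def rot(deg):
    a=np.radians(deg);x=np.array([0,0,-1.]);y=np.array([np.cos(a),np.sin(a),0]);z=np.cross(x,y)
    return Ro.from_matrix(np.column_stack([x,y,z])).as_rotvec()
def yaw():
    m=Ro.from_rotvec(robot.observe()['tcp_rot']).as_matrix();return np.degrees(np.arctan2(m[1,1],m[0,1]))
B0=-8.5
def axes(b=B0):
    b=np.radians(b);return np.array([np.cos(b),np.sin(b)]),np.array([-np.sin(b),np.cos(b)])
S=np.array([568.5,-320.])
E
python3 - <<'E'
from h import *
print(yaw())
for n,p,a in(('stand',(568.5,-320,130),68.4),('stand',(568.5,-320,64),-111.6),('stand',(568.5,-320,64),-21.6),('p1',(520,-20,80),-8.5),('p1',(520,-20,80),171.5),('p2',(560,-130,80),81.5),('p2',(560,-130,80),-98.5)):
    print(n,a,kin.ik(p,rot(a)))
E
```

```text
-72.19550298457138
stand 68.4 [ 0.87  0.65 -0.59  1.63  0.41  0.99  1.34]
stand -111.6 [ 0.46  0.64 -0.    1.7   0.    0.8  -1.49]
stand -21.6 [ 0.66  0.67 -0.28  1.68  0.23  0.83 -0.1 ]
p1 -8.5 [ 0.42  0.51 -0.56  1.99  0.39  0.74 -0.52]
p1 171.5 [ 0.9   0.97 -1.33  1.97  1.06  1.16  2.11]
p2 81.5 [ 0.66  0.62 -0.65  1.86  0.5   0.83  1.18]
p2 -98.5 [ 0.3   0.52 -0.17  1.88  0.13  0.75 -1.66]
```

```bash
python3 - <<'E'
from h import *
r=rot(-111.6)
robot.movep([*S,160],r); print(robot.observe()['t'])
robot.servo_line([*S,65],feed=80)
o=robot.observe(); print(o['t'],o['tcp_pos'],o['contact_force'])
grip(0.25,10); o=robot.observe(); print(o['t'],o['tcp_pos'],o['contact_force'],o['grip_width'])
grip(0.0,60); o=robot.observe(); print(o['t'],o['tcp_pos'],o['contact_force'],o['grip_width'],yaw())
for c in("side","top"):
    im=viewer.read_camera(c); cv2.imwrite(f"pics/{c}1.png",im[:,:,::-1])
b=cv2.imread("pics/side1.png")
cv2.imwrite("pics/side1c.png",cv2.resize(b[50:200,330:500],None,fx=4,fy=4,interpolation=2))
E
```

```text
2.7417
4.0833 [ 568.94 -320.23   65.65] [0.29 0.32 0.15]
5.175 [ 568.51 -320.     64.99] [-0.31  0.1   0.41] 0.24789001509126743
5.4167 [ 568.51 -320.02   65.  ] [-0.01  1.48  0.18] 0.1930363789399679 -111.60317121201997
```

View pics/side1c.png

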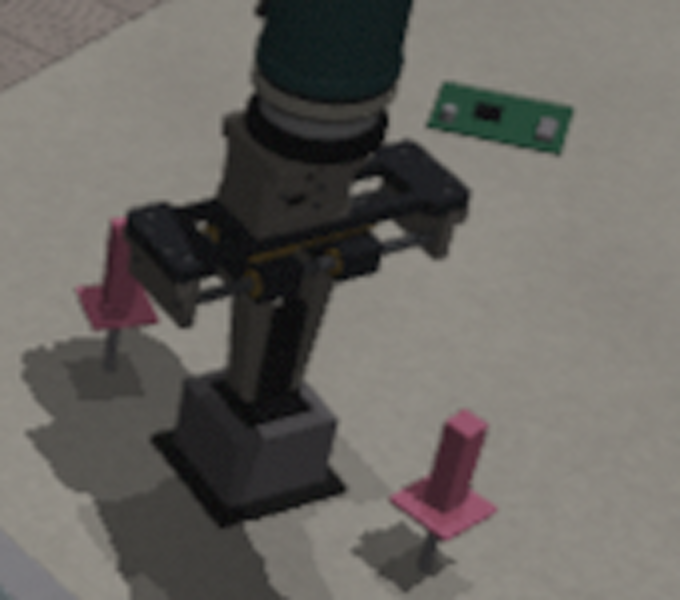

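```bash
cat >> h.py <<'E'
ex,ey=axes(); PC=np.array([575.,-27.])
E
python3 - <<'E'
from h import *
robot.servo_line([*S,145],feed=120)
o=robot.observe(); print(o['t'],o['tcp_pos'],o['contact_force'],o['grip_width'])
P=PC+ex*(-66)+ey*(-10)
robot.movep([*P,145],rot(B0))
robot.hold(0.2)
o=robot.observe(); print(o['t'],o['tcp_pos'],o['contact_force'],o['grip_width'],yaw())
for c in("side","top"):
    im=viewer.read_camera(c); cv2.imwrite(f"pics/{c}2.png",im[:,:,::-1])
b=cv2.imread("pics/side2.png"); u,v=proj([*o['tcp_pos'][:2],85],"side"); print(u,v)
u0,v0=int(u)-60,int(v)-60
C=cv2.resize(b[v0:v0+90,u0:u0+120],None,fx=6,fy=6,interpolation=2);print(u0,v0)
cv2.imwrite("pics/side2c.png",np.clip(C*1.5,0,255).astype('uint8'))
E
```

```text
6.3333 [ 567.93 -319.68  144.28] [-0.62  0.6  -0.69] 0.19230363107626597
7.6833 [508.54 -28.14 144.79] [ 0.    1.   -1.53] 0.19299082525646016 -8.637594101748238
332.7320831234265 215.49431800868888
272 155
```

View pics/side2c.png

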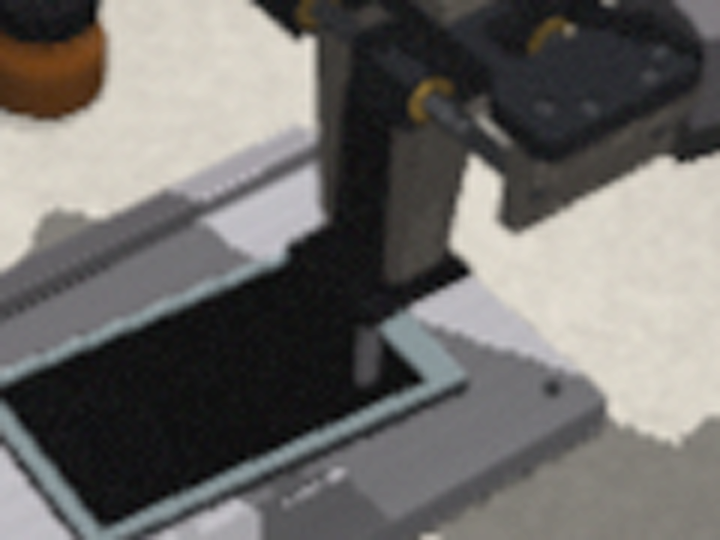

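View pics/side2.png

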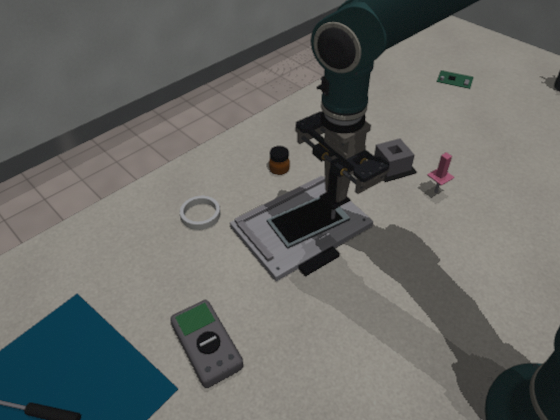

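Tip is at side px ≈ (333,218), about 2.6 px below where a straight shank's tip would be; the stick's held upright and the hole in the stand is empty.

```bash
python3 - <<'E'
from h import *
P=np.array([508.54,-28.14])
for uv in((332.7,217.7),(333,218.1),(333,218.7)):
    d=onplane(uv,84.8,"side")[:2]-P; print(d,d@ex,d@ey)
# calibration check: handle/collar corners
E
```

```text
[-3.92  4.43] -4.52671887867447 3.7993850841998
[-5.07  4.81] -5.729088109235778 4.009086363324067
[-6.17  6.04] -6.998501851658248 5.057496636865131
```

```bash
python3 - <<'E'
from h import *
P=np.array([508.54,-28.14])
for z in(138.8,134.8):
  for a,b in((1,1),(1,-1),(-1,-1),(-1,1)):
    q=P+22*a*ex+22*b*ey; u=(proj([*q,z],"side")-[272,155]+.5)*6-.5; print(z,a,b,u)
print((proj([*P,84.8],"side")-[272,155]+.5)*6-.5)
b=cv2.imread("pics/side2.png")[180:235,310:360]
C=np.clip(cv2.resize(b.astype(float),None,fx=12,fy=10.9,interpolation=2)*2.5,0,255).astype('uint8')
C=np.clip(cv2.resize(b.astype(float),None,fx=10,fy=10,interpolation=2)*3,0,255).astype('uint8')
for z in(138.8,134.8):
  for a,c in((1,1),(1,-1),(-1,-1),(-1,1)):
    u=(proj([*(P+22*a*ex+22*c*ey),z],"side")-[310,180]+.5)*10-.5; cv2.circle(C,tuple(int(k) for k in u),4,(0,0,255) if z>136 else (0,255,0),1)
u=(proj([*P,84.8],"side")-[310,180]+.5)*10-.5;cv2.circle(C,tuple(int(k) for k in u),4,(255,0,0),1)
cv2.imwrite("pics/side2d.png",C)
E
```

```text
138.8 1 1 [282.4 242. ]
138.8 1 -1 [386.33 187.4 ]
138.8 -1 -1 [473.56 263.42]
138.8 -1 1 [368.51 320.88]
134.8 1 1 [281.85 250.69]
134.8 1 -1 [385.5  196.09]
134.8 -1 -1 [472.45 272.11]
134.8 -1 1 [367.69 329.56]
[366.85 365.87]
```

View pics/side2d.png

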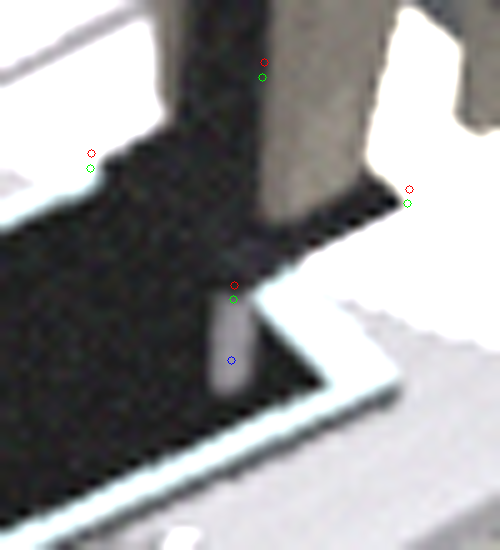

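```bash
python3 - <<'E'
from h import *
P=PC+ex*(-61)+ey*(-14.5)
robot.movep([*P,110],rot(B0))
robot.servo_line([*P,81],feed=60)
robot.hold(0.2)
F=[]
for i in range(8):
    robot.hold(0.02);o=robot.observe();F.append(o['contact_force'])
F=np.array(F);print(F@np.array([*ex,0]),F.std(0),F.mean(0),o['t'],o['tcp_pos'])
b=F.mean(0);p=P.copy()
for i in range(8):
    t0=robot.observe()['t'];p=p+ex*1;robot.servo_line([*p,81],feed=30);o=robot.observe()
    f=o['contact_force']-b;print(o['t']-t0,(o['tcp_pos'][:2]-PC)@ex,o['tcp_pos'][2],-f[:2]@ex,f[:2]@ey,f[2])
im=viewer.read_camera("top"); cv2.imwrite("pics/top3.png",im[:,:,::-1])
im=viewer.read_camera("side"); cv2.imwrite("pics/side3.png",im[:,:,::-1])
cv2.imwrite("pics/side3c.png",cv2.resize(im[150:290,220:400,::-1],None,fx=4,fy=4,interpolation=2))
E
```

```text
[-0.31  0.69  0.44  0.76 -0.12 -0.06  0.53  0.06] [0.36 0.3  0.46] [ 0.27  0.1  -0.9 ] 9.0167 [512.69 -32.39  81.23]
0.25 -59.9057492930001 81.05799246531761 0.30899226936006835 0.29893222481384496 0.0499519255325902
0.25 -58.96153675671931 80.97817609782051 0.2473041712825475 0.26924380482899635 -0.09091683520552685
0.25 -57.91841554227915 81.00664308802062 0.568043718637383 -0.2177010012319774 -0.490882493309843
0.25 -56.946938813629956 80.98949581722671 -0.7555760171677021 0.1278063115694504 -0.33280790100285906
0.25 -55.94823714648319 80.98862053243255 0.8754179305171177 -0.04166197209685497 0.4571894743273549
0.25 -54.95006736565928 80.99038079938191 0.08472915982236992 0.01858028151959219 0.45552398383510756
0.25 -53.92738668219798 80.9943161029728 0.612701472161949 -0.27844510307875775 0.4081536249747333
0.25 -52.887286955564655 81.0175160111081 -0.05291493293555797 0.029238003643404155 -0.13337303984316073
```

View pics/side3c.png

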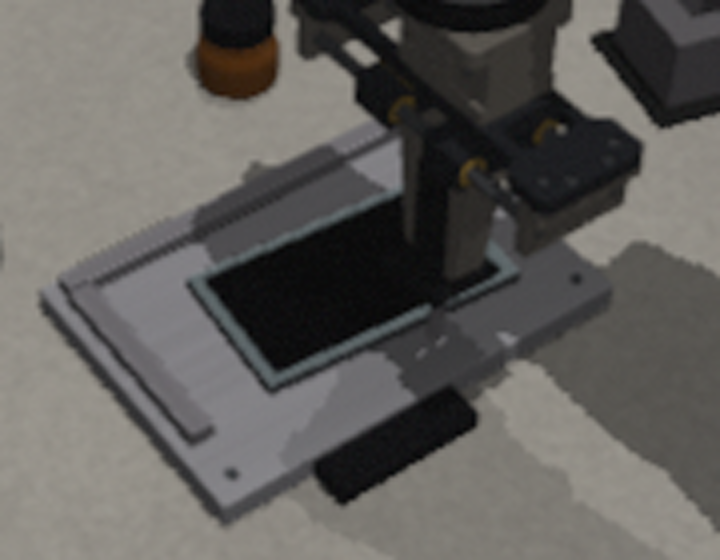

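```bash
python3 - <<'E'
from h import *
b=cv2.imread("pics/side3.png")[195:250,300:360]
C=np.clip(cv2.resize(b.astype(float),None,fx=10,fy=10,interpolation=2)*2.5,0,255).astype('uint8')
T=PC+ex*(-52.9)+ey*(-14.5)
for q,col in((T,(255,0,0)),(T-5.5*ex+4.5*ey,(0,0,255))):
    u=(proj([*q,21],"side")-[300,195]+.5)*10-.5;print(u,proj([*q,21],"side"));cv2.circle(C,tuple(int(k) for k in u),5,col,1)
cv2.imwrite("pics/side3d.png",C)
E
```

```text
[287.38 371.42] [328.29 231.69]
[287.31 396.62] [328.28 234.21]
```

View pics/side3d.png

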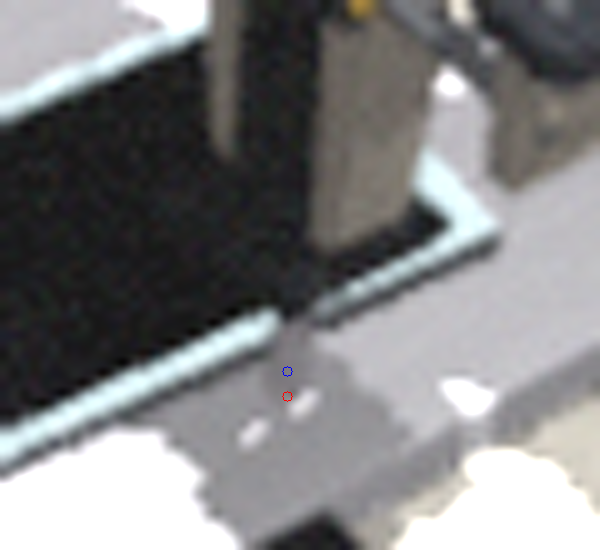

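```bash
cat >> h.py <<'E'
def force(b,n=4):
    F=[]
    for i in range(n):
        if i: robot.hold(0.02)
        o=robot.observe();F.append(o['contact_force'])
    return np.mean(F,0)-b,o
E
python3 - <<'E'
from h import *
b=np.array([.2,.1,-.9])
p0=PC+ex*(-61)+ey*(-14.5); s=8.
def step(ds,feed=25):
    global s
    s+=ds;robot.servo_line([*(p0+ex*s),81],feed=feed);f,o=force(b)
    print('%.2f s=%.1f x=%.2f y=%.2f push=%.2f lat=%.2f z=%.2f'%(o['t'],s,(o['tcp_pos'][:2]-PC)@ex,(o['tcp_pos'][:2]-PC)@ey,-f[:2]@ex,f[:2]@ey,f[2]))
    return -f[:2]@ex
step(5)
for i in range(12):
    if step(1)>5.5: break
    if s>24:break
E
```

```text
11.52 s=13.0 x=-47.99 y=-14.47 push=-0.15 lat=0.51 z=0.07
11.82 s=14.0 x=-47.03 y=-14.51 push=0.04 lat=-0.29 z=0.11
12.12 s=15.0 x=-45.97 y=-14.49 push=-0.03 lat=0.18 z=-0.21
12.42 s=16.0 x=-45.14 y=-14.48 push=0.48 lat=-0.34 z=0.11
12.72 s=17.0 x=-44.74 y=-14.48 push=3.19 lat=0.02 z=1.40
13.02 s=18.0 x=-43.12 y=-14.63 push=2.75 lat=-0.40 z=0.93
13.32 s=19.0 x=-41.75 y=-14.62 push=1.91 lat=-0.22 z=-0.27
13.62 s=20.0 x=-40.76 y=-14.57 push=1.85 lat=-0.97 z=-0.78
13.92 s=21.0 x=-39.86 y=-14.52 push=2.44 lat=-0.76 z=-0.80
14.22 s=22.0 x=-38.86 y=-14.49 push=2.23 lat=-0.23 z=-0.63
14.52 s=23.0 x=-37.90 y=-14.45 push=1.98 lat=-0.48 z=-0.38
14.82 s=24.0 x=-36.88 y=-14.51 push=1.69 lat=-0.08 z=-0.34
15.12 s=25.0 x=-35.86 y=-14.51 push=1.99 lat=-0.31 z=-0.59
```

```bash
cat > push1.py <<'E'
from h import *
b=np.array([.2,.1,-.9])
p0=PC+ex*(-61)+ey*(-14.5)
def step(s,feed=25):
    robot.servo_line([*(p0+ex*s),81],feed=feed);f,o=force(b)
    print('%.2f s=%.1f x=%.2f push=%.2f lat=%.2f z=%.2f'%(o['t'],s,(o['tcp_pos'][:2]-PC)@ex,-f[:2]@ex,f[:2]@ey,f[2]))
    return -f[:2]@ex
E
python3 - <<'E'
from push1 import *
s=25.
while s<36:
    s+=2
    if step(s)>4: break
while s<41:
    s+=1
    if step(s)>3.5: break
im=viewer.read_camera("top"); cv2.imwrite("pics/top4.png",im[:,:,::-1])
cv2.imwrite("pics/top4c.png",cv2.resize(im[170:290,215:365,::-1],None,fx=5,fy=5,interpolation=2))
E
```

```text
15.42 s=27.0 x=-33.66 push=1.19 lat=-0.45 z=-0.66
15.72 s=29.0 x=-31.80 push=2.10 lat=-0.51 z=-0.03
16.02 s=31.0 x=-29.82 push=1.49 lat=-0.65 z=-0.09
16.32 s=33.0 x=-27.78 push=2.18 lat=-0.36 z=-0.09
16.62 s=35.0 x=-25.78 push=1.70 lat=-0.51 z=-0.13
16.92 s=37.0 x=-23.76 push=1.59 lat=-0.63 z=-0.03
17.22 s=38.0 x=-23.04 push=2.54 lat=-0.74 z=0.56
17.52 s=39.0 x=-21.95 push=2.22 lat=-0.54 z=0.00
17.82 s=40.0 x=-20.86 push=1.81 lat=-0.73 z=-0.01
18.12 s=41.0 x=-19.89 push=1.84 lat=-0.36 z=0.04
```

View pics/top4c.png

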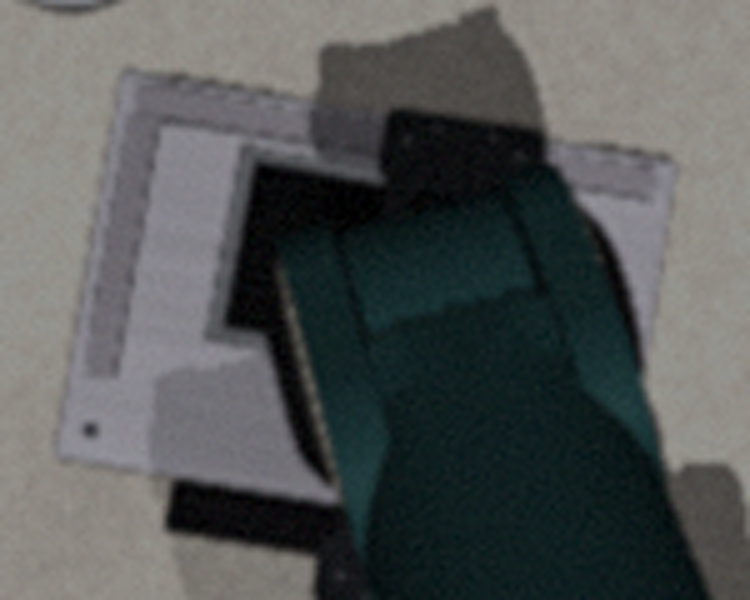

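The panel's +y corner (top crop (245,147)) is ≈3 mm short of the long fence, with slight yaw left. Continue in small steps.

```bash
python3 - <<'E'
from push1 import *
s=41.
while s<54:
    s+=0.5
    if step(s,20)>4.3: break
E
```

```text
18.47 s=41.5 x=-19.51 push=2.48 lat=-0.64 z=0.67
18.77 s=42.0 x=-18.97 push=2.76 lat=-0.52 z=0.23
19.07 s=42.5 x=-18.40 push=2.22 lat=-0.54 z=0.79
19.37 s=43.0 x=-17.92 push=2.49 lat=-1.02 z=-0.24
19.67 s=43.5 x=-17.45 push=2.60 lat=-0.50 z=0.22
19.97 s=44.0 x=-16.94 push=2.39 lat=-0.20 z=0.13
20.27 s=44.5 x=-16.45 push=2.80 lat=-0.37 z=0.48
20.57 s=45.0 x=-15.94 push=2.33 lat=-0.50 z=0.22
20.87 s=45.5 x=-15.46 push=2.34 lat=-0.53 z=0.35
21.17 s=46.0 x=-14.93 push=2.46 lat=-0.41 z=0.44
21.47 s=46.5 x=-14.44 push=2.21 lat=-0.78 z=0.36
21.77 s=47.0 x=-13.93 push=2.00 lat=-0.71 z=0.27
22.07 s=47.5 x=-13.44 push=2.64 lat=-0.22 z=-0.10
22.37 s=48.0 x=-12.94 push=2.16 lat=-0.40 z=0.34
22.67 s=48.5 x=-12.50 push=2.59 lat=-0.78 z=0.23
22.97 s=49.0 x=-12.28 push=3.44 lat=-0.37 z=1.42
23.27 s=49.5 x=-11.88 push=4.94 lat=-0.81 z=2.11
```

```bash
python3 - <<'E'
from push1 import *
s=49.5
while s<53:
    s+=0.25
    if step(s,20)>7.0: break
f,o=force(np.array([.2,.1,-.9]),8); print(-f[:2]@ex,f,o['t'],o['grip_width'])
im=viewer.read_camera("top"); cv2.imwrite("pics/top5.png",im[:,:,::-1])
cv2.imwrite("pics/top5c.png",cv2.resize(im[170:290,215:365,::-1],None,fx=5,fy=5,interpolation=2))
im=viewer.read_camera("side")
cv2.imwrite("pics/side5c.png",cv2.resize(im[150:290,220:400,::-1],None,fx=4,fy=4,interpolation=2))
E
```

```text
23.57 s=49.8 x=-11.79 push=5.03 lat=-0.95 z=2.03
23.87 s=50.0 x=-11.75 push=5.60 lat=-0.73 z=2.63
24.17 s=50.2 x=-11.70 push=5.99 lat=-0.77 z=3.37
24.47 s=50.5 x=-11.62 push=6.75 lat=-0.75 z=3.16
24.77 s=50.8 x=-11.55 push=7.08 lat=-0.70 z=3.91
7.263230398349314 [-7.29  0.34  4.1 ] 24.8833 0.19122713618261217
```

View pics/top5c.png

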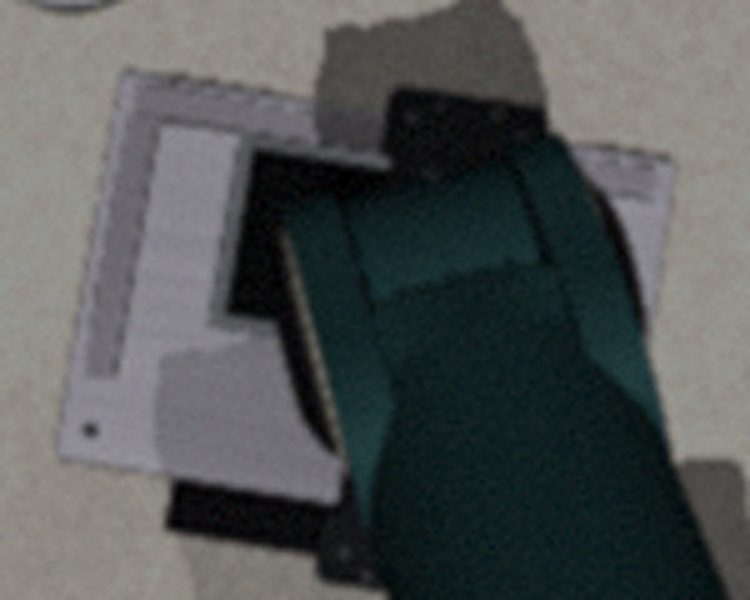

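View pics/side5c.png

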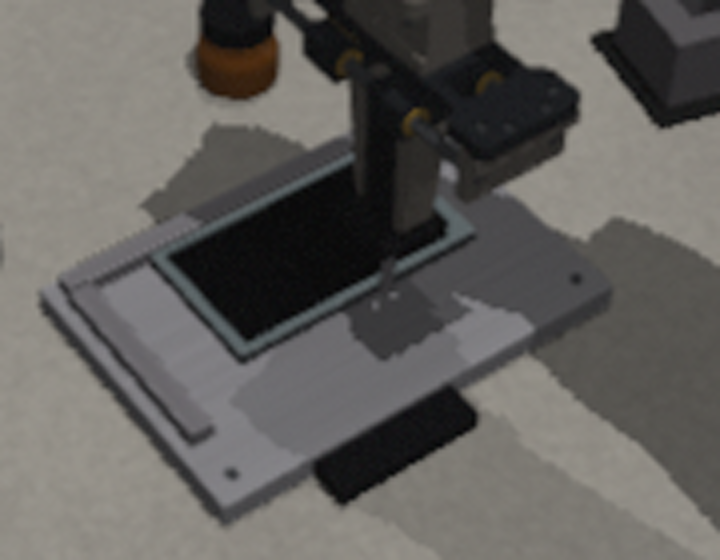

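```bash
python3 - <<'E'
from push1 import *
import push1
b=np.array([.2,.1,-.9]); s=50.75
def go(s,z):
    robot.servo_line([*(p0+ex*s),z],feed=20);f,o=force(b,6);print('%.2f s=%.2f z=%.2f push=%.2f lat=%.2f fz=%.2f'%(o['t'],s,o['tcp_pos'][2],-f[:2]@ex,f[:2]@ey,f[2]));return -f[:2]@ex,f[2]
z=81.
for i in range(6):
    z+=0.4
    fx,fz=go(s,z)
    if fz<1.0: break
E
```

```text
25.32 s=50.75 z=80.93 push=6.44 lat=-0.74 fz=1.73
25.65 s=50.75 z=81.07 push=5.84 lat=-0.23 fz=0.08
```

```bash
python3 - <<'E'
from push1 import *
b=np.array([.2,.1,-.9]); s=50.75;z=81.8
def go(s,z):
    robot.servo_line([*(p0+ex*s),z],feed=20);f,o=force(b,6);print('%.2f s=%.2f z=%.2f push=%.2f lat=%.2f fz=%.2f'%(o['t'],s,o['tcp_pos'][2],-f[:2]@ex,f[:2]@ey,f[2]));return -f[:2]@ex,f[2]
for i in range(6):
    s+=0.25;z+=0.07
    fx,fz=go(s,z)
    if fx>7.2: break
robot.hold(0.5)
f,o=force(b,6);print(-f[:2]@ex,f,o['t'])
E
```

```text
25.98 s=51.00 z=81.04 push=6.19 lat=-0.44 fz=-0.45
26.32 s=51.25 z=81.04 push=6.64 lat=-0.24 fz=-0.20
26.65 s=51.50 z=81.06 push=6.69 lat=-0.14 fz=-0.23
26.98 s=51.75 z=81.07 push=7.20 lat=-0.04 fz=-0.10
6.700103211787383 [-6.66  0.77 -0.23] 27.5667
```

```bash
python3 - <<'E'
from push1 import *
b=np.array([.2,.1,-.9])
robot.servo_line([*(p0+ex*52.0),82.15],feed=20);robot.hold(.3);f,o=force(b,8);print(-f[:2]@ex,f,o['t'])
robot.servo_line([*(p0+ex*38),82],feed=60)
robot.servo_line([*(p0+ex*34),112],feed=100)
o=robot.observe();print(o['t'],o['contact_force'])
q=[onplane(((u+.5)/5+214.5,(v+.5)/5+169.5),26,"top")[:2] for u,v in((243,145),(213,327))]
for k in q: print(k,(k-PC)@ex,(k-PC)@ey)
e=(np.mean(q,0)-PC);print(e@ex,e@ey-80)
im=viewer.read_camera("side"); cv2.imwrite("pics/side6.png",im[:,:,::-1])
cv2.imwrite("pics/side6c.png",cv2.resize(im[150:290,220:400,::-1],None,fx=4,fy=4,interpolation=2))
E
```

```text
7.247896310693508 [-7.19  0.91 -0.37] 28.2333
29.0667 [-0.19 -0.67 -1.48]
[658.62  41.77] 72.53910676774366 80.3792572925379
[575.45  54.49] -11.60309977115636 80.66303838845319
30.468003498293708 0.5211478404955443
```

View pics/side6c.png

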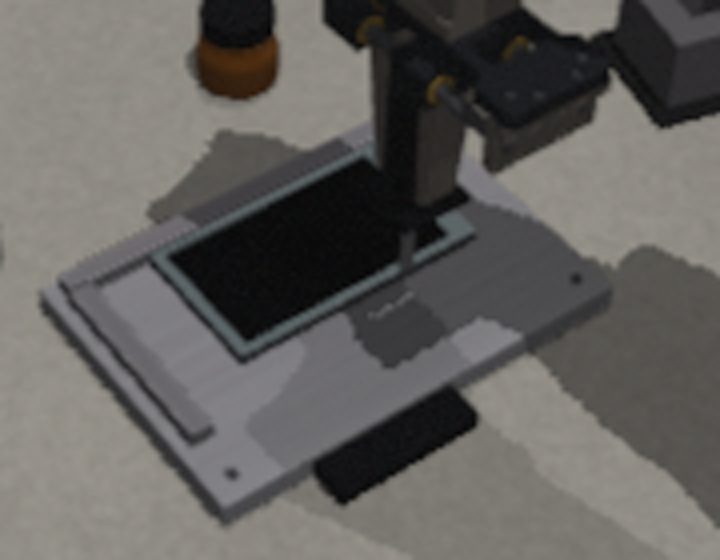

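```bash
cat > push2.py <<'E'
from h import *
p0=PC+ex*26+ey*(-102)
d=ey*np.cos(np.radians(.6))+ex*np.sin(np.radians(.6))
def step(s,b,z=81.5,feed=25,n=4):
    robot.servo_line([*(p0+d*s),z],feed=feed);f,o=force(b,n)
    print('%.2f s=%.2f y=%.2f z=%.2f push=%.2f x=%.2f fz=%.2f'%(o['t'],s,(o['tcp_pos'][:2]-PC)@ey,o['tcp_pos'][2],-f[:2]@ey,f[:2]@ex,f[2]))
    return -f[:2]@ey
E
python3 - <<'E'
from push2 import *
robot.movep([*p0,118],rot(B0-90))
robot.servo_line([*p0,81.5],feed=80)
robot.hold(.15)
b,o=force(0,8);print(b,o['t'],yaw());np.save('b2.npy',b)
s=8;step(s,b,n=3)
while s<22:
    s+=1
    if step(s,b,n=3)>1.8: break
im=viewer.read_camera("top"); cv2.imwrite("pics/top7.png",im[:,:,::-1])
cv2.imwrite("pics/top7c.png",cv2.resize(im[170:290,215:365,::-1],None,fx=5,fy=5,interpolation=2))
im=viewer.read_camera("side")
cv2.imwrite("pics/side7c.png",cv2.resize(im[150:290,220:400,::-1],None,fx=4,fy=4,interpolation=2))
E
```

```text
[ 0.35  0.16 -1.02] 31.1 -98.49788749436935
31.60 s=8.00 y=-93.89 z=81.54 push=0.39 x=-0.47 fz=0.35
31.88 s=9.00 y=-93.07 z=81.45 push=0.38 x=-0.57 fz=0.19
32.17 s=10.00 y=-91.94 z=81.50 push=-0.07 x=-0.33 fz=-0.16
32.45 s=11.00 y=-90.93 z=81.53 push=0.60 x=-0.38 fz=0.47
32.73 s=12.00 y=-89.91 z=81.53 push=0.42 x=-0.86 fz=0.22
33.02 s=13.00 y=-88.94 z=81.51 push=0.14 x=-0.03 fz=0.45
33.30 s=14.00 y=-87.97 z=81.52 push=0.18 x=-0.80 fz=0.00
33.58 s=15.00 y=-86.93 z=81.47 push=0.04 x=-0.00 fz=0.32
33.87 s=16.00 y=-85.93 z=81.51 push=0.18 x=0.12 fz=0.15
34.15 s=17.00 y=-84.99 z=81.49 push=-0.21 x=-0.32 fz=0.49
34.43 s=18.00 y=-84.56 z=81.51 push=2.48 x=-0.71 fz=-0.29
```

View pics/top7c.png

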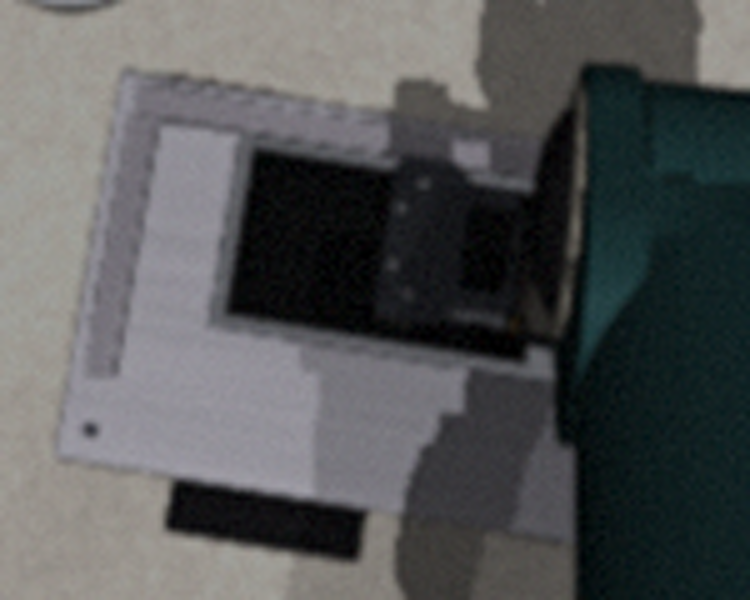

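View pics/side7c.png

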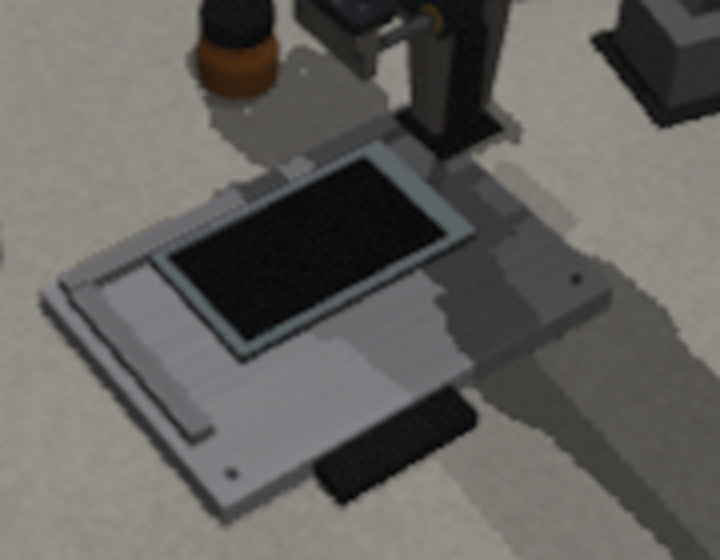

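Contact made (s≈17.3), panel still flush along the long fence (its top edge runs parallel to it in both views). Slide on.

```bash
python3 - <<'E'
from push2 import *
b=np.load('b2.npy');s=18
while s<48:
    s+=2
    if step(s,b,n=3)>4.5: break
im=viewer.read_camera("top"); cv2.imwrite("pics/top8.png",im[:,:,::-1])
cv2.imwrite("pics/top8c.png",cv2.resize(im[170:290,215:365,::-1],None,fx=5,fy=5,interpolation=2))
E
```

```text
34.82 s=20.00 y=-82.05 z=81.49 push=2.01 x=-0.68 fz=0.18
35.10 s=22.00 y=-79.70 z=81.50 push=1.77 x=-0.44 fz=0.13
35.38 s=24.00 y=-77.66 z=81.50 push=2.23 x=-0.97 fz=0.67
35.67 s=26.00 y=-75.71 z=81.50 push=2.12 x=-0.01 fz=0.50
35.95 s=28.00 y=-73.78 z=81.48 push=1.99 x=-0.69 fz=0.06
36.23 s=30.00 y=-71.74 z=81.49 push=2.10 x=-0.96 fz=0.27
36.52 s=32.00 y=-69.72 z=81.50 push=2.12 x=-0.50 fz=0.17
36.80 s=34.00 y=-67.75 z=81.49 push=2.16 x=-0.43 fz=0.26
37.08 s=36.00 y=-65.75 z=81.49 push=1.90 x=-0.66 fz=0.03
37.37 s=38.00 y=-63.73 z=81.48 push=1.81 x=-0.55 fz=0.22
37.65 s=40.00 y=-61.75 z=81.47 push=2.02 x=-0.78 fz=-0.06
37.93 s=42.00 y=-59.75 z=81.49 push=1.92 x=-1.27 fz=0.43
38.22 s=44.00 y=-57.76 z=81.51 push=2.28 x=-0.57 fz=-0.15
38.50 s=46.00 y=-55.75 z=81.48 push=2.25 x=-0.82 fz=0.74
38.78 s=48.00 y=-53.75 z=81.51 push=1.95 x=-0.82 fz=0.09
```

View pics/top8c.png

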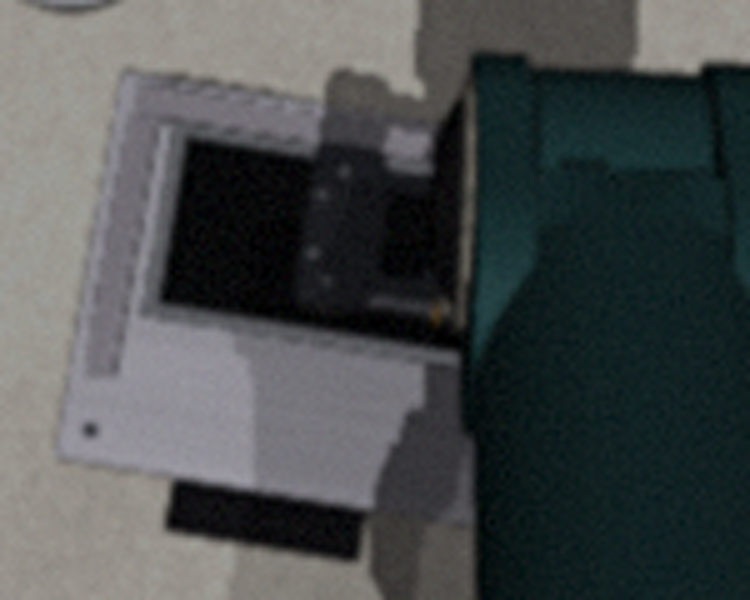

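Panel parallel, gap to the end stop ≈6 mm (crop x 135→158 at the inner face).

```bash
python3 - <<'E'
from push2 import *
b=np.load('b2.npy');s=48
while s<51:
    s+=1
    if step(s,b,n=3)>3.5: break
f=0
while s<60:
    s+=.5
    f=step(s,b,n=4)
    if f>3.6: break
z=81.5
while f<6.0 and s<62:
    s+=.3;z+=.12
    f=step(s,b,z=z,n=5)
print(s,z)
E
```

```text
39.12 s=49.00 y=-53.03 z=81.48 push=3.17 x=-1.01 fz=0.73
39.40 s=50.00 y=-52.01 z=81.48 push=3.14 x=-0.65 fz=0.33
39.68 s=51.00 y=-50.85 z=81.49 push=2.83 x=-0.63 fz=0.23
39.98 s=51.50 y=-50.47 z=81.49 push=2.33 x=-0.75 fz=0.33
40.28 s=52.00 y=-49.99 z=81.50 push=3.03 x=-0.83 fz=0.43
40.58 s=52.50 y=-49.45 z=81.49 push=2.81 x=-1.06 fz=-0.04
40.88 s=53.00 y=-48.93 z=81.48 push=2.71 x=-1.25 fz=0.08
41.18 s=53.50 y=-48.45 z=81.47 push=3.32 x=-1.33 fz=0.52
41.48 s=54.00 y=-47.94 z=81.47 push=3.29 x=-0.71 fz=0.86
41.78 s=54.50 y=-47.44 z=81.48 push=3.12 x=-1.12 fz=0.34
42.08 s=55.00 y=-46.94 z=81.48 push=2.87 x=-0.92 fz=0.17
42.38 s=55.50 y=-46.73 z=81.50 push=3.33 x=-0.78 fz=0.62
42.68 s=56.00 y=-46.58 z=81.49 push=5.18 x=-1.28 fz=1.19
43.00 s=56.30 y=-46.54 z=81.53 push=5.93 x=-1.46 fz=0.16
43.32 s=56.60 y=-46.46 z=81.56 push=6.19 x=-0.29 fz=-0.42
56.599999999999994 81.74000000000001
```

```bash
python3 - <<'E'
from push2 import *
b=np.load('b2.npy');s=56.6;z=81.74;f=0
while f<7.4 and s<59:
    s+=.25;z+=.05
    f=step(s,b,z=z,n=5)
robot.hold(.5);f,o=force(b,8);print(-f[:2]@ey,f[:2]@ex,f[2],o['t'],s,z)
E
```

```text
43.63 s=56.85 y=-46.41 z=81.55 push=6.53 x=-1.13 fz=-0.45
43.95 s=57.10 y=-46.37 z=81.58 push=6.81 x=-1.17 fz=-0.58
44.27 s=57.35 y=-46.32 z=81.61 push=6.58 x=-0.77 fz=-0.77
44.58 s=57.60 y=-46.26 z=81.62 push=6.95 x=-1.00 fz=-0.80
44.90 s=57.85 y=-46.21 z=81.63 push=7.50 x=-0.92 fz=-1.44
7.633012788905299 -0.6972010142741732 -1.2261400616136957 45.5167 57.85 81.98999999999998
```

```bash
python3 - <<'E'
from push2 import *
robot.servo_line([*(p0+d*44),81.8],feed=60)
robot.servo_line([*(p0+d*40),145],feed=150)
robot.movep([*S,145],rot(-111.6)); robot.hold(.1)
o=robot.observe();print(o['t'],o['tcp_pos'],o['contact_force'],o['grip_width'],yaw())
for c in("side","top"):
    im=viewer.read_camera(c); cv2.imwrite(f"pics/{c}9.png",im[:,:,::-1])
a=cv2.imread("pics/top9.png");b=cv2.imread("pics/side9.png")
cv2.imwrite("pics/top9c.png",cv2.resize(a[170:290,215:365],None,fx=5,fy=5,interpolation=2))
cv2.imwrite("pics/side9c.png",np.clip(1.5*cv2.resize(b[60:180,330:470].astype(float),None,fx=5,fy=5,interpolation=2),0,255).astype('uint8'))
E
```

```text
47.4917 [ 569.79 -316.66  144.84] [-0.75  0.04 -1.17] 0.1933667588092847 -111.33718902503013
```

View pics/top9c.png

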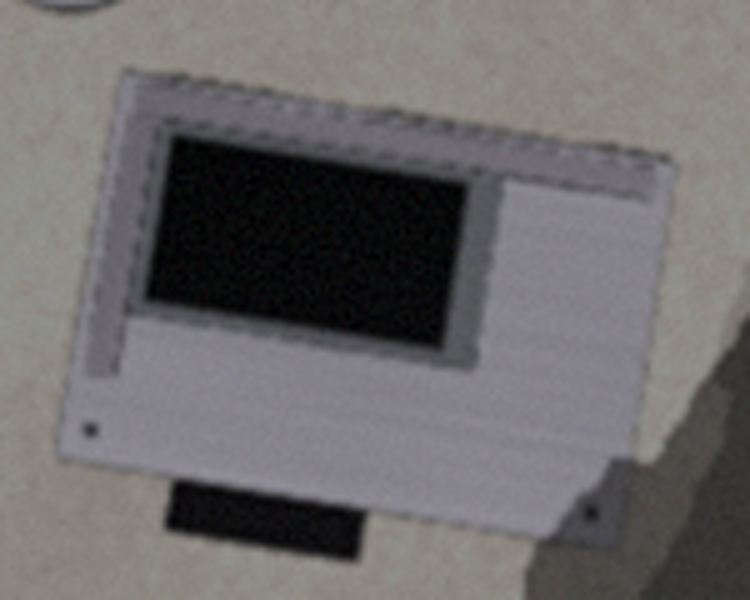

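View pics/side9c.png

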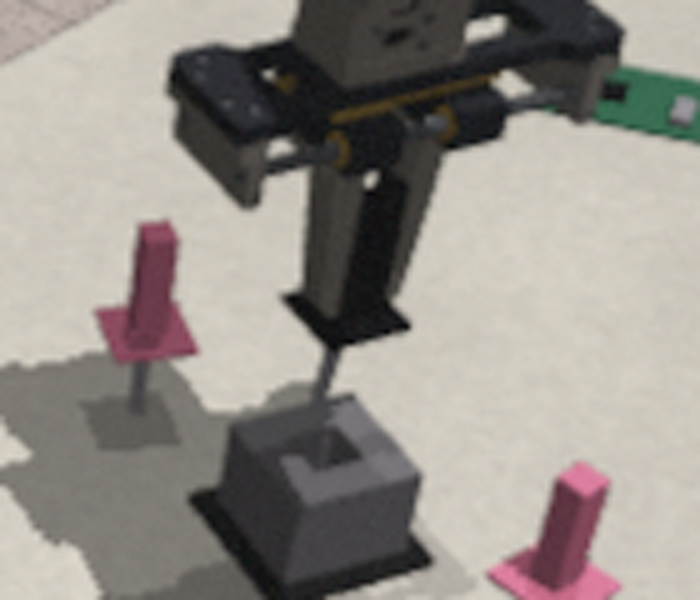

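```bash
python3 - <<'E'
from h import *
robot.hold(.15);o=robot.observe();print(o['t'],o['tcp_pos'],yaw())
im=viewer.read_camera("side"); cv2.imwrite("pics/side10.png",im[:,:,::-1])
b=cv2.imread("pics/side10.png")[100:170,370:430]
C=np.clip(2.*cv2.resize(b.astype(float),None,fx=8,fy=8,interpolation=2),0,255).astype('uint8')
e1,e2=axes(-111.6);P=o['tcp_pos'][:2]
def mk(X,col):
    u=(proj(X,"side")-[370,100]+.5)*8-.5;print(u);cv2.circle(C,tuple(int(k) for k in u),4,col,1)
mk([*P,85],(255,0,0));mk([*(P-5*e1+4.5*e2),85],(0,0,255))
for a in(1,-1):
  for c in(1,-1):
    mk([*(P+22*a*e1+22*c*e2),135],(0,255,0)); mk([*(S+14*a*e1+14*c*e2),55],(0,255,255))
cv2.imwrite("pics/side10c.png",C)
E
```

```text
47.7417 [ 569.   -318.92  145.14] -111.50105327717698
[211.44 318.06]
[188.85 313.41]
[263.19 121.33]
[215.15 357.34]
[346.02 205.32]
[264.49 411.68]
[132.28 156.31]
[135.26 380.04]
[212.65 242.04]
[183.69 435.06]
```

View pics/side10c.png

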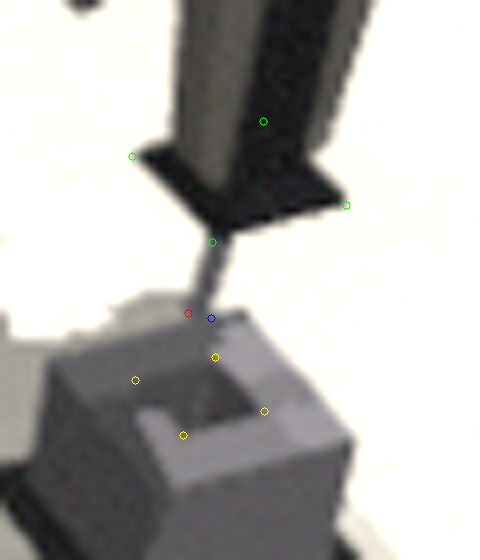

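Panel seated in the corner (top9c: upper-left corner at the fences' junction, rims parallel). Stick hangs upright over the hole; tip at about side px (395,141), predicted (394,139). Insert with force checks.

```bash
python3 - <<'E'
from h import *
b,o=force(0,6);print(b)
for z in(122,110,98,86,74,68,66,65.2):
    robot.servo_line([*S,z],feed=60);f,o=force(b,3);print(o['t'],z,o['tcp_pos'],f)
    if abs(f[2])>4 or np.hypot(*f[:2])>4: print('stop');break
E
```

```text
[-0.25 -0.17 -0.98]
48.4417 122 [ 568.5  -320.04  121.77] [0.78 0.56 0.83]
48.825 110 [ 568.31 -319.93  109.67] [0.34 0.32 0.68]
49.2083 98 [ 568.27 -319.91   97.59] [0.71 0.28 0.01]
49.5917 86 [ 568.31 -319.88   85.6 ] [ 0.   -0.13  0.11]
49.975 74 [ 568.26 -319.93   73.59] [0.25 0.08 0.21]
50.2583 68 [ 568.34 -319.91   67.72] [0.1  0.25 0.2 ]
50.5417 66 [ 568.49 -320.01   66.  ] [0.03 0.96 0.08]
50.825 65.2 [ 568.5  -319.95   65.2 ] [ 0.01  0.19 -0.06]
```

```bash
python3 - <<'E'
from h import *
b=np.array([-.2,0,-.95])
z=65.2
while z>62.5:
    z-=.4
    robot.servo_line([*S,z],feed=20);f,o=force(b,3);print(o['t'],z,f)
    if f[2]>1.2:break
grip(0.35,10); o=robot.observe();print(o['t'],o['grip_width'],o['contact_force'])
robot.hold(.2)
im=viewer.read_camera("side"); cv2.imwrite("pics/side11.png",im[:,:,::-1])
cv2.imwrite("pics/side11c.png",cv2.resize(im[80:180,340:450,::-1],None,fx=6,fy=6,interpolation=2))
E
```

```text
51.1083 64.8 [ 0.01 -0.12  1.66]
51.5167 0.3508424988258757 [-0.45 -0.18 -0.11]
```

View pics/side11c.png

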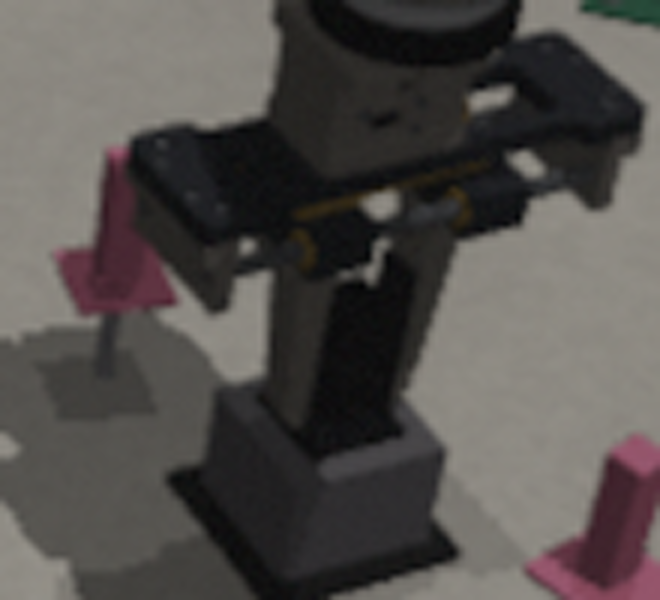

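Stick stands freely in the stand with the fingers open. Lift off and check.

```bash
python3 - <<'E'
from h import *
grip(0.8);robot.servo_line([*S,175],feed=110)
o=robot.observe();print(o['t'],o['contact_force'])
j=np.array([1.217,0.468,-0.012,1.603,0.006,1.071,-0.056]);robot.goto_joints(j)
print(robot.observe()['t'])
for c in("side","top"):
    im=viewer.read_camera(c); cv2.imwrite(f"pics/{c}12.png",im[:,:,::-1])
    for n in ("stick_mid","panel_mid"):
        for d in viewer.pinpoint(n,c): print(c,n,round(d['confidence'],2),c2w(d['at'],c))
a=cv2.imread("pics/top12.png");b=cv2.imread("pics/side12.png")
z=lambda i,r,c,f:cv2.resize(i[r[0]:r[1],c[0]:c[1]],None,fx=f,fy=f,interpolation=2)
cv2.imwrite("pics/a12.png",z(a,(170,290),(215,365),5));cv2.imwrite("pics/b12.png",z(b,(100,290),(220,450),3.3))
print(robot.observe()['t'])
E
```

```text
53.6667 [-0.58 -0.02 -0.26]
55.4083
side stick_mid 0.94 [ 572.23 -321.11   91.45]
side stick_mid 0.9 [ 693.15 -332.36   80.17]
side stick_mid 0.58 [ 440.12 -319.58   80.16]
side panel_mid 0.84 [614.44   4.52  18.29]
side panel_mid 0.47 [585.93 -13.78  -1.94]
top stick_mid 0.91 [ 441.8  -324.62   82.5 ]
top stick_mid 0.8 [ 689.47 -333.52   85.36]
top stick_mid 0.65 [ 572.02 -323.91   91.78]
top panel_mid 0.88 [610.93  10.26  21.12]
top panel_mid 0.18 [501.79 314.24  -3.34]
55.7083
```

View pics/a12.png

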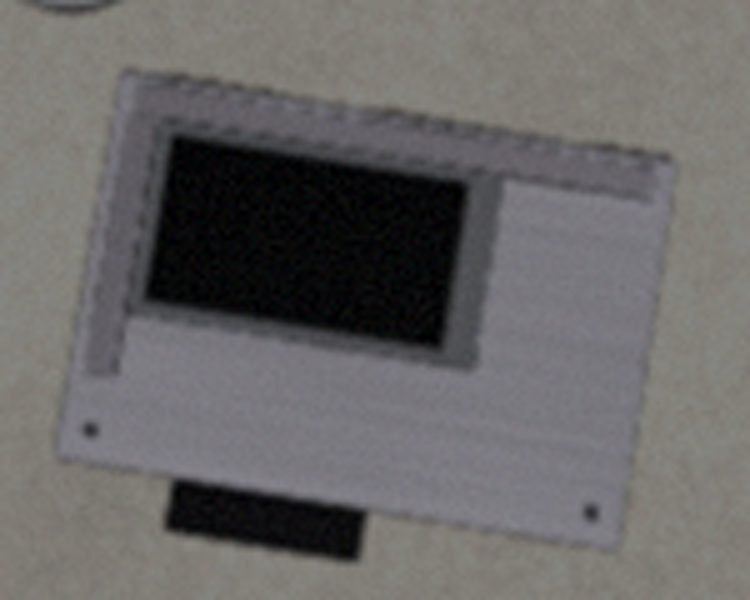

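View pics/b12.png

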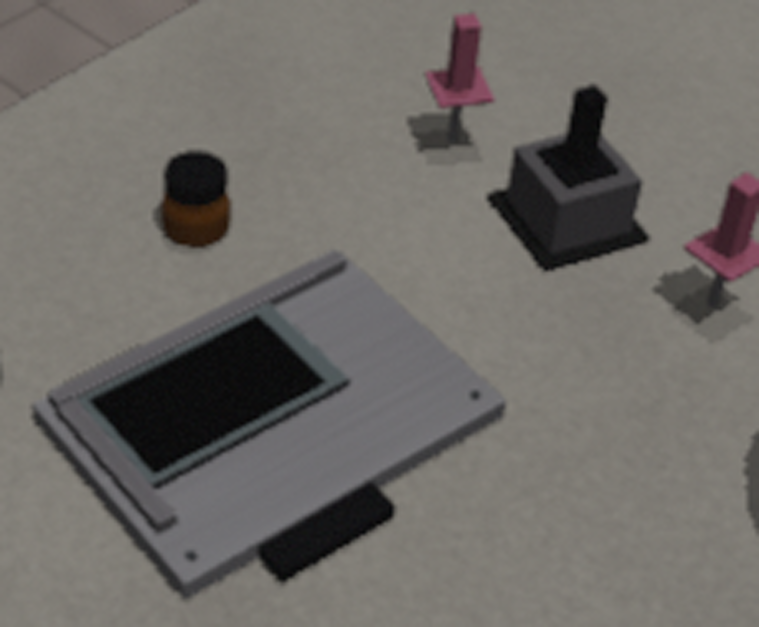

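Both views show the panel squarely in the corner (top crop, its corner at (160,125)). The stick is seated upright, and the jar, pink sticks and other things near the bed are unmoved. Handing in.

```bash
python3 - <<'E'
from h import *
robot.job_done(); print(robot.observe()['t'])
E
```

```text
the job is handed in; nothing more can be done
the job is handed in; nothing more can be done
```

The job is done and handed in at about 56 s of the 72 s allowed. The panel sits in the corner of the two fences, and the stick is back in its stand.

- **Long fence:** I slid the panel with the stick's tip at about 2.4 N until it lay flush. I then held it there at about 7 N, roughly 4.8 N above sliding.
- **End stop:** I slid the panel along the fence at 2–3 N, then held it at about 7.6 N, roughly 5 N above sliding. Readings vary by about 0.5 N.
- **Stick:** It went back into the hole without resistance. I let go once the collar touched the block, and the fingers came off cleanly.

**Last checks**
- Both cameras show the panel flush on both fences and the stick upright and seated.
- The jar and the pink sticks look unmoved. I did not re-measure the meter or the tape, but nothing went near them.
- **Camera disagreement:** the two cameras differ by about 3–6 mm on the panel's centre (calibration and network error). That it touches both fences rests on the rise in force at each fence and the visible alignment, not on measured coordinates.
- **Downward force:** in the first press, the stick briefly pushed down on the panel by up to 4 N. I removed this by raising the stick slightly and then completed the press.

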